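# Trip the alloy tip bucket

## Robot

A 6-joint arm with a two-finger parallel gripper is mounted at the origin on the work surface. World frame = base frame: x ahead of the robot, y to its left, z up, the work surface at z = 0. Lengths are in m, angles in rad, forces in N, time in s.
With the tool pointing down it reaches from about 0.375 to 0.9 m from the base axis. Payload 3.1 kg.
Tool frame: the origin (TCP) lies between the finger pads; the fingertips stand 11 mm ahead of it and the grasp point (between the pads) lies 8 mm behind it; z points along the fingers, y is the line along which they close (so a half turn about z gives the same grasp; the last joint's range is limited). The gripper opens to 87 mm and grips with 3 to 60 N. Pads are 19 mm wide; open, the fingers measure 117 mm over their backs; the gripper's body (75 mm by 190 mm) begins 51 mm behind the grasp point.
Start: joints at [-1.405, 0.527, 1.433, -0, 1.181, -0.178], TCP at [0.211, -0.588, 0.234] pointing down, gripper open.
Joint ranges: [-3.08, 3.08], [-0.75, 2.2], [0.22, 2.44], [-1.43, 4.57], [0, 2.65], [-2.85, 2.85]. Speed limits (rad/s): [2.79, 2.79, 3.14, 3.14, 3.14, 3.14].

## Interface

Orientations are given as a unit quaternion [x, y, z, w].
In Python, from rig import robot gives the robot as it stands.
- The arm moves only by the tool move_arm, never from a script. Its argument "moves" is text: rows parted by semicolons, each of 7 numbers parted by spaces: the shift along the tool's x, y, z in units of 100 mm (1.0 is 100 mm), then the turn, a rotation vector about the tool's x, y, z in units of 90 degrees (1.0 is 90 degrees), then the opening, from 0 (shut) to 1 (fully open). A call has 1 to 12 rows; each row is the pose to reach, as a shift and turn from the pose commanded when the call began, along the tool's axes at that moment; what a row does not reach only later rows make up. A row lasts 1/10 s, in which the tool goes at most 50 mm and 8.59 degrees, less where a joint would pass 70% of its speed; a pose out of reach is approached as far as the arm can. A call with a number of a shift or a turn outside -1 to 1 is refused whole. A call with a gripper value outside its range is refused whole. The fingers move at their own pace and stop on an object; "squeeze" is the grip in N (left out, the last holds). Time passes only in rows, so rows that repeat a pose let the fingers close. It gives the time, the measured TCP pose, the force, the opening and the grip force at its end, in the units of the state.
- robot.get_obs(): the state, without advancing time (a new reading comes with each control period).
- robot.camera(name): name is "scene" or "top"; returns a dict with "image" (400x640x3 uint8, red, green, blue), "intrinsics" (3x3 intrinsics, pixels), "extrinsics" (4x4, takes a point from world to camera coordinates). Camera axes: x right, y up, looking along -z (the intrinsics and any distortion apply to the point x, -y, -z); pixel columns grow to the right and rows downward; lengths in m; the calibration is good to about 2 mm. A picture is of the moment at which its call begins. There is no depth.
- robot.hand_in(): hands the job in; it is judged then, once.
The state is a dict: "time": time; "q": joint angles; "joint_velocities": joint speeds; "joint_torque": joint torques, N m; "position": TCP position; "tool_rot": TCP orientation; "ft_force": force on the tool from outside, world axes, zero at the start; "moment": the same for the moment, N m; "grip_width": finger opening in m; "grip_force": force on a finger pad.
Only numpy, scipy, OpenCV 4.12 (cv2) and the standard library are available. Lean on these libraries where they do the work, as an engineer would, in place of code of your own. Each camera call takes 0.05 s, during which the arm holds its last target. There are 200 camera calls.

## Task

The counterweighted tip bucket already holds one round alloy ingot and trips at two. Put the other round ingot from the bench into the empty half of the bucket, so that it trips and dumps both into the green tray in front of it, then push the bucket back upright onto its rest. Leave both ingots in the tray.

Things in the scene. Friction and masses are not known exactly. Their poses are not given: they have to be found in the camera images.
- ingot_center (a point): Centre of the loose ingot: a plain bare-metal cylinder, 26 mm in diameter, 44 mm tall, about 0.18 kg, standing upright on the bench to the robot's right. Near it stand a lower square metal block (32 x 32 x 24 mm) and a cream plaster cone stub of similar height, which are not wanted.
- ingot_in_center (a point): Centre of an identical ingot that stands in the bucket from the start, about 70 mm from the point 'load' along that point's -y.
- bucket (a joint): Angle of the tip bucket, rad: 0 upright on its rest, 1.25 fully tipped. Its hinge is a level axle 160 mm above the bench, 35 mm behind (-x) and 12 mm below 'load'. Empty, it stays in either end position by its weight: below about 0.7 it falls back upright, above that it falls over. One ingot does not trip it, two do.
- load (a point): Floor of the bucket, middle of its empty half, 172 mm above the bench; turns with the bucket. x: to the open dumping side (tray), y: along the hinge, z: out of the floor. The bucket is a shallow aluminium pan: back wall 33 mm away at -x (30 mm high), low sloping lip from 40 mm at +x, side wall 48 mm away at +y (18 mm high), other half at -y.
- bar (a point): Middle of the reset handle: a steel cross-bar 12 mm thick, 80 mm long, parallel to the hinge, on the arm behind the bucket (x -150, y -35, z +18 mm from 'load', in its axes). A 25 mm round counterweight is 55 mm nearer the bucket. Bar 190 mm above the bench upright, 280 mm tipped, over the hinge. To reset, push it from the tray side back and down past balance (under 3 N).
- tray: Green plastic tray fixed to the bench on the dumping side, 180 mm (x, away from the bucket) by 210 mm (y), walls 55 mm high and 4 mm thick. Origin: centre of its underside.
Things that resemble listed ones, but are neither listed nor needed, are in the scene too. What is shaped like the part that bears ingot_center but blue or orange is not meant.

How it is judged:
On the way, in this order (a step that is already met when the one before it is completed fails the run):
1. the loose ingot is in the bucket while the bucket is still near upright (x of ingot_center in the frame of load between -0.045 and 0.05 m and y of ingot_center in the frame of load between -0.12 and 0.05 m and z of ingot_center in the frame of load between 0 and 0.045 m and value of joint bucket below 0.35 rad).
2. the bucket has tripped and both ingots are in the tray (x of ingot_center in the frame of tray between -0.09 and 0.09 m and y of ingot_center in the frame of tray between -0.105 and 0.105 m and z of ingot_center in the frame of tray between 0 and 0.055 m and x of ingot_in_center in the frame of tray between -0.09 and 0.09 m and y of ingot_in_center in the frame of tray between -0.105 and 0.105 m and z of ingot_in_center in the frame of tray between 0 and 0.055 m and value of joint bucket above 1 rad), for 0.2 s.
At the end, for the whole second after the job is handed in: Both ingots rest inside the tray (centres within its walls and below its rim) and the empty bucket stands upright on its rest (within 0.1 rad), not moving (x of ingot_center in the frame of tray between -0.09 and 0.09 m and y of ingot_center in the frame of tray between -0.105 and 0.105 m and z of ingot_center in the frame of tray between 0 and 0.055 m and x of ingot_in_center in the frame of tray between -0.09 and 0.09 m and y of ingot_in_center in the frame of tray between -0.105 and 0.105 m and z of ingot_in_center in the frame of tray between 0 and 0.055 m and value of joint bucket below 0.1 rad and velocity of joint bucket between -0.1 and 0.1 rad/s and linear speed of each of ingot, ingot_in below 0.05 m/s); the robot touches nothing.
It also fails if it takes over 51 s, if anything falls off the work surface, if the arm or the gripper's body presses on something with over 40 N, if the wrist force passes 120 N, or if a joint passes its speed limit or range.

## Working session

There is one attempt and no reset: what is moved stays moved. The work goes in short steps, Python scripts to look and compute and a tool call to move; the robot and the scene stay as the last step left them, time stands still between calls to the robot, and variables do not carry over. Pictures are saved under pics/ and viewed, at most 10 in all, crops included, and the job is handed in when it is done.

Besides the shell and the picture viewer there is one more tool, called after "Request:" by a JSON object that holds its "op" and its "data". move_arm: Moves the arm, as the interface text tells. Shifts and turns lie within -1 to 1; 1 stands for 100 mm of shift or 90 degrees of turn. Its arguments: {"type":"object","properties":{"moves":{"type":"string"},"squeeze":{"type":"number"}},"required":["moves"]}

```bash
mkdir -p pics; cat > h.py <<'E'
import numpy as np,cv2
from rig import robot
def cam(n,f=None):
    c=robot.camera(n)
    if f: cv2.imwrite('pics/'+f,c['image'][:,:,::-1])
    return c
def ray(c,u,v):
    K=np.array(c['intrinsics']);E=np.array(c['extrinsics'])
    d=np.linalg.inv(K)@[u,v,1]; d=np.array([d[0],-d[1],-d[2]])
    return -E[:3,:3].T@E[:3,3],E[:3,:3].T@d
def atz(c,u,v,z):
    o,d=ray(c,u,v); return o+d*(z-o[2])/d[2]
def proj(c,p):
    E=np.array(c['extrinsics']);q=E[:3,:3]@p+E[:3,3];k=np.array(c['intrinsics'])@[q[0],-q[1],-q[2]];return k[:2]/k[2]
E
python3 - <<'E'
from h import *
import pickle
a=cam('scene','s0.png');b=cam('top','t0.png');pickle.dump((a,b),open('c.pkl','wb'))
for c in(a,b):print(c['intrinsics'],c['extrinsics'],[k for k in c])
print(robot.get_obs())
E
```

```text
[[483.78748802   0.         321.85156254]
 [  0.         483.78748802 206.84094738]
 [  0.           0.           1.        ]] [[ 0.82922617  0.55855118 -0.02011295 -0.3901561 ]
 [-0.33382524  0.52381773  0.78369362  0.09581108]
 [ 0.44826852 -0.64314505  0.62082185 -1.31134559]
 [ 0.          0.          0.          1.        ]] ['image', 'intrinsics', 'extrinsics']
[[447.73517308   0.         316.27972421]
 [  0.         447.73517308 205.4632288 ]
 [  0.           0.           1.        ]] [[ 0.00997422 -0.99994288  0.00384125 -0.03896008]
 [ 0.98314952  0.01050778  0.182501   -0.53207804]
 [-0.18253093  0.00195622  0.98319816 -0.9626975 ]
 [ 0.          0.          0.          1.        ]] ['image', 'intrinsics', 'extrinsics']
{'time': 0.1, 'q': array([-1.40548429e+00,  5.28379323e-01,  1.43377147e+00, -1.75885014e-05,
        1.18140234e+00, -1.78504438e-01]), 'joint_velocities': array([-0.0006186 , -0.00117241, -0.00359929,  0.00039261, -0.00185429,
       -0.00089931]), 'joint_torque': array([ 1.35978548e-04, -4.40985632e+01, -1.77150732e+01,  6.34162081e-02,
        5.33300964e-02, -5.16397745e-05]), 'position': array([ 0.21059041, -0.58777447,  0.23266657]), 'tool_rot': array([ 9.85259087e-01,  1.71065982e-01, -1.66664346e-06, -9.80271562e-04]), 'ft_force': array([ 0.0576145 ,  0.74456042, -0.87255147]), 'moment': array([-0.09811541, -0.00045441,  0.03547743]), 'grip_force': 0.0, 'grip_width': 0.0870829288215068}
```

View pics/s0.png

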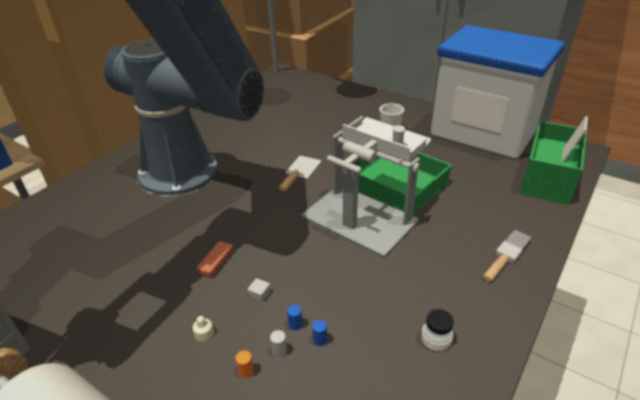

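View pics/t0.png

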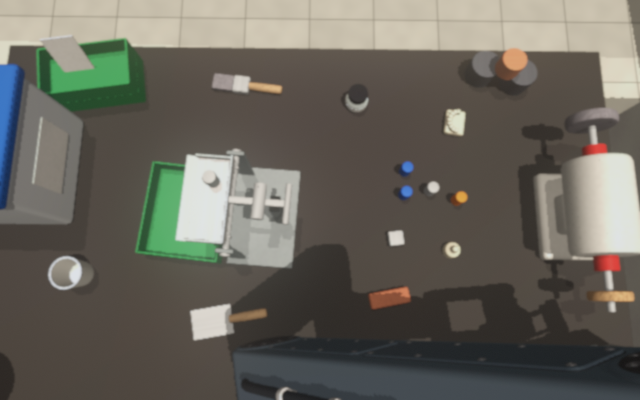

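Grey cylinder candidates: the bare-metal cylinder at scene (279,344) / top (433,187), blue at (295,317) and (320,333), orange at (245,364), a square block at (259,289) and a cone at (203,329). The bare-metal one fits the description. The bucket opens towards the image left in the top view. Its ingot stands at top (209,178) and the empty half is near (203,215). I'll confirm in an enlarged crop.

```bash
python3 - <<'E'
from h import *
import pickle
a,b=pickle.load(open('c.pkl','rb'))
t=b['image'][140:280,130:310]; s=b['image'][150:270,380:480]
g=np.zeros((600,800,3),np.uint8)
x=cv2.resize(t,None,fx=3,fy=3,interpolation=3); y=cv2.resize(s,None,fx=2.6,fy=2.6,interpolation=3)
g[:420,:540]=x; g[:312,540:800]=y
s2=a['image'][300:360,240:340]; g[420:600,0:300]=cv2.resize(s2,None,fx=3,fy=3,interpolation=3)
s3=a['image'][110:210,310:460]; z=cv2.resize(s3,None,fx=1.7,fy=1.7,interpolation=3); g[315:315+z.shape[0],542:542+z.shape[1]]=z
cv2.imwrite('pics/crop.png',g[:,:,::-1])
E
```

```text
(no output)
```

View pics/crop.png

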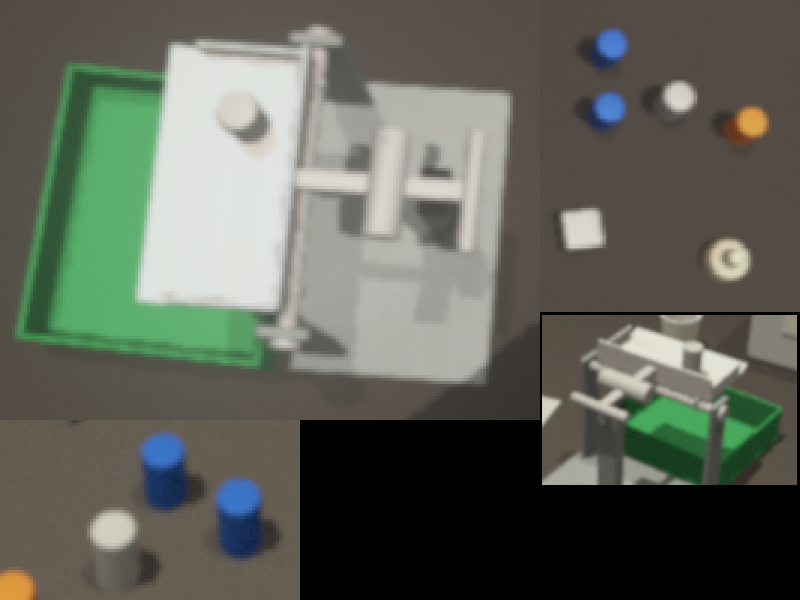

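The crop confirms it: the bare grey cylinder has its top at top (433.5,187). The nearest neighbours are blue (406.5,192) and orange (461,197). The bar's middle is at about top (287,203).

```bash
python3 - <<'E'
from h import *
import pickle
from scipy.spatial.transform import Rotation as R
a,b=pickle.load(open('c.pkl','rb'))
L=lambda x,y:((x-540)/2.6+380,y/2.6+150); T=lambda x,y:(130+x/3,140+y/3)
P=lambda n,uv,z:print(n,atz(b,*uv,z).round(4)) or atz(b,*uv,z)
ing=P('ingot',L(679,96),.044);print('scene',atz(a,278,337,.044))
for n,p in dict(blue1=(611,44),blue2=(609,107),orange=(752,122)).items():P(n,L(*p),.044)
i2=P('in',T(238,110),.216);e1=P('axA',T(316,38),.16);e2=P('axB',T(283,335),.16)
b1=P('barA',T(477,130),.196);b2=P('barB',T(467,250),.196)
y=e2-e1;y/=np.linalg.norm(y);x=np.cross(y,[0,0,1]);print('x',x,'y',y,'ybar',(b2-b1)/np.linalg.norm(b2-b1),np.linalg.norm(b2-b1))
axm=(e1+e2)/2; print('load from axle mid',axm+.035*x+.035*y+[0,0,.012],'from in',i2+.07*y-[0,0,.044],'from bar',(b1+b2)/2+.15*x+.035*y)
for n,p in dict(tr1=(70,65),tr2=(18,337),tr3=(262,366)).items():P(n,T(*p),.055)
o=robot.get_obs();M=R.from_quat(o['tool_rot']).as_matrix();print(M,o['position'])
d=np.r_[ing[:2],0]-np.r_[o['position'][:2],0];print('tool shift to ingot',M.T@d)
E
```

```text
ingot [ 0.5795 -0.3015  0.044 ]
scene [ 0.58427591 -0.30169985  0.044     ]
blue1 [ 0.6262 -0.2428  0.044 ]
blue2 [ 0.5689 -0.2395  0.044 ]
orange [ 0.5568 -0.3648  0.044 ]
in [0.555  0.1708 0.216 ]
axA [0.6202 0.1339 0.16  ]
axB [0.4174 0.1468 0.16  ]
barA [0.5483 0.0203 0.196 ]
barB [0.4698 0.025  0.196 ]
x [ 0.06364883  0.99797236 -0.        ] y [-9.97972357e-01  6.36488345e-02  5.46376121e-16] ybar [-0.99820335  0.05991718  0.        ] 0.07866969852225719
load from axle mid [0.48611681 0.17749755 0.172     ] from in [0.48510866 0.17521029 0.172     ] from bar [0.48369152 0.17455358 0.196     ]
tr1 [0.6291 0.3398 0.055 ]
tr2 [0.4222 0.3621 0.055 ]
tr3 [0.4029 0.1823 0.055 ]
[[ 9.41472860e-01  3.37088623e-01 -3.38666386e-04]
 [ 3.37088630e-01 -9.41470938e-01  1.93107272e-03]
 [ 3.32098083e-04 -1.93221314e-03 -9.99998078e-01]] [ 0.21059041 -0.58777447  0.23266657]
tool shift to ingot [ 4.43777497e-01 -1.45177241e-01  4.27891851e-04]
```

Request:
{"op": "move_arm", "data": {"moves": "1 -0.33 0 0 0 -0.74 0.7;1 -0.33 0 0 0 -0.74 0.7;1 -0.33 0 0 0 -0.74 0.7;1 -0.33 0 0 0 -0.74 0.7;1 -0.33 0 0 0 -0.74 0.7;1 -0.33 0 0 0 -0.74 0.7;1 -0.33 0 0 0 -0.74 0.7;1 -0.33 0 0 0 -0.74 0.7;1 -0.33 0 0 0 -0.74 0.7", "squeeze": 20}}

```text
time: 1.0
position: [0.2936, -0.5233, 0.2331]
tool_rot: [0.73, 0.684, 0.0, -0.001]
ft_force: [-0.4, -0.8, 0.4]
grip_width: 0.0607
grip_force: 0.0
```

```bash
cat > d.py <<'E'
from h import *
import sys
from scipy.spatial.transform import Rotation as R
o=robot.get_obs();M=R.from_quat(o['tool_rot']).as_matrix();p=np.array(o['position'])
print(o['time'],p.round(4),'xyaw',np.degrees(np.arctan2(M[1,0],M[0,0])).round(2),'tilt',M[:,2].round(3),'w',o['grip_width'],o['grip_force'],'F',np.round(o['ft_force'],1),'q',o['q'].round(2))
for t in sys.argv[1:]:
    t=np.array([float(v) for v in t.split(',')]);print('to',t,'shift/100mm',(M.T@(t-p)*10).round(3))
E
python3 d.py 0.581,-0.3015,0.13
```

```text
1.0 [ 0.2936 -0.5233  0.2331] xyaw 86.28 tilt [-0.     0.001 -1.   ] w 0.06071139412228672 0.0 F [-0.4 -0.8  0.4] q [-1.25  0.49  1.5  -0.    1.15 -1.18]
to [ 0.581  -0.3015  0.13  ] shift/100mm [2.398 2.725 1.032]
```

Request:
{"op": "move_arm", "data": {"moves": "0.8 0.9 0.1 0 0 0 0.62;0.8 0.9 0.1 0 0 0 0.62;0.8 0.9 0.1 0 0 0 0.62"}}

```text
time: 1.3
position: [0.3908, -0.4464, 0.2228]
tool_rot: [0.73, 0.684, 0.001, -0.001]
ft_force: [-1.3, -0.2, 0.5]
grip_width: 0.0544
grip_force: 0.0
```

Request:
{"op": "move_arm", "data": {"moves": "0.8 0.9 0.1 0 0 0 0.62;0.8 0.9 0.1 0 0 0 0.62;0.8 0.9 0.1 0 0 0 0.62"}}

```text
time: 1.6
position: [0.4862, -0.3722, 0.2129]
tool_rot: [0.73, 0.684, 0.001, -0.001]
ft_force: [0.1, 0.1, -0.7]
grip_width: 0.0537
grip_force: 0.0
```

Request:
{"op": "move_arm", "data": {"moves": "0.8 0.92 0.6 0 0 0 0.62;0.8 0.92 0.6 0 0 0 0.62;0.8 0.92 0.6 0 0 0 0.62;0.8 0.92 0.6 0 0 0 0.62;0.8 0.92 0.6 0 0 0 0.62"}}

```text
time: 2.1
position: [0.5805, -0.3009, 0.1527]
tool_rot: [0.729, 0.684, -0.0, -0.001]
ft_force: [-0.3, -0.2, -0.4]
grip_width: 0.0539
grip_force: 0.0
```

```bash
python3 d.py 0.581,-0.3015,0.024; python3 - <<'E'
from h import *
c=cam('scene');i=c['image'][250:400,200:360];cv2.imwrite('pics/n.png',cv2.resize(i,None,fx=3,fy=3,interpolation=3)[:,:,::-1])
E
```

```text
2.1 [ 0.5805 -0.3009  0.1527] xyaw 86.31 tilt [-0.002  0.001 -1.   ] w 0.05388145987275218 0.0 F [-0.3 -0.2 -0.4] q [-0.65  0.66  1.43 -0.    1.06 -0.58]
to [ 0.581  -0.3015  0.024 ] shift/100mm [-0.006  0.007  1.287]
```

View pics/n.png

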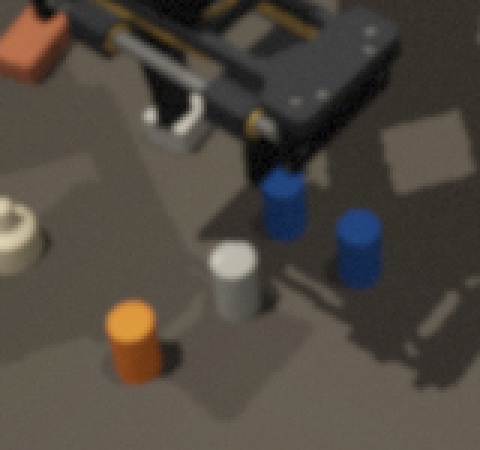

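The view shows the grey ingot standing clear at crop (234,285), between orange and blue, with the gripper above it. I'll descend.

Request:
{"op": "move_arm", "data": {"moves": "0 0 0.45 0 0 0 0.62;0 0 0.9 0 0 0 0.62;0 0 0.9 0 0 0 0.62"}}

```text
time: 2.45
position: [0.5754, -0.3003, 0.0579]
tool_rot: [0.731, 0.683, -0.001, -0.007]
ft_force: [-1.3, 1.1, -1.2]
grip_width: 0.0537
grip_force: 0.0
```

Request:
{"op": "move_arm", "data": {"moves": "0 0 0.2 0 0 0 0.62;0 0 0.37 0 0 0 0.62;0 0 0.37 0 0 0 0.62;0 0 0.37 0 0 0 0.2;0 0 0.37 0 0 0 0.2;0 0 0.37 0 0 0 0.2;0 0 0.37 0 0 0 0.2;0 0 0.37 0 0 0 0.2;0 0 0.37 0 0 0 0.2", "squeeze": 20}}

```text
time: 3.35
position: [0.5809, -0.3018, 0.0273]
tool_rot: [0.73, 0.684, 0.0, 0.0]
ft_force: [-1.7, 0.7, 4.1]
grip_width: 0.0254
grip_force: 20.0
```

Request:
{"op": "move_arm", "data": {"moves": "0 0 -0.3 0 0 0 0.2;0 0 -0.7 0 0 0 0.2;0 0 -1 0 0 0 0.2;0 0 -1 0 0 0 0.2"}}

```text
time: 3.75
position: [0.5833, -0.3035, 0.131]
tool_rot: [0.73, 0.684, 0.001, 0.005]
ft_force: [0.7, -0.5, -1.7]
grip_width: 0.0256
grip_force: 20.0
```

Request:
{"op": "move_arm", "data": {"moves": "0 0 -0.4 0 0 0 0.2;0.4 0 -0.8 0 0 0 0.2;0.8 0 -1 0 0 0 0.2;1 0 -1 0 0 0 0.2;1 0 -1 0 0 0 0.2"}}

```text
time: 4.25
position: [0.5864, -0.198, 0.2258]
tool_rot: [0.728, 0.685, 0.0, -0.002]
ft_force: [-0.7, 0.1, -3.3]
grip_width: 0.0255
grip_force: 20.0
```

Request:
{"op": "move_arm", "data": {"moves": "0.4 -0.15 -0.3 0 0 0 0.2;0.8 -0.3 -0.6 0 0 0 0.2;1 -0.4 -0.8 0 0 0 0.2;1 -0.4 -0.8 0 0 0 0.2"}}

```text
time: 4.65
position: [0.5533, -0.0974, 0.3082]
tool_rot: [0.729, 0.685, 0.001, 0.001]
ft_force: [0.7, -0.3, -1.3]
grip_width: 0.0255
grip_force: 20.0
```

```bash
python3 d.py 0.4855,0.183,0.29
```

```text
4.65 [ 0.5533 -0.0974  0.3082] xyaw 86.46 tilt [ 0.002 -0.    -1.   ] w 0.025515755903885533 19.999926541931927 F [ 0.7 -0.3 -1.3] q [-0.37  0.36  1.5   0.    1.28 -0.31]
to [0.4855 0.183  0.29  ] shift/100mm [ 2.757 -0.851  0.18 ]
```

Request:
{"op": "move_arm", "data": {"moves": "0.45 -0.14 0 0 0 0 0.2;0.9 -0.28 0 0 0 0 0.2;0.9 -0.28 0 0 0 0 0.2"}}

```text
time: 4.95
position: [0.5287, -0.0041, 0.3042]
tool_rot: [0.728, 0.685, -0.001, -0.003]
ft_force: [-0.8, -0.3, -1.8]
grip_width: 0.0253
grip_force: 20.0
```

Request:
{"op": "move_arm", "data": {"moves": "0.45 -0.14 0 0 0 0 0.2;0.93 -0.28 0 0 0 0 0.2;0.93 -0.28 0 0 0 0 0.2"}}

```text
time: 5.25
position: [0.5074, 0.0903, 0.3045]
tool_rot: [0.728, 0.686, -0.001, -0.003]
ft_force: [-0.1, -0.8, -2.1]
grip_width: 0.0255
grip_force: 20.0
```

Request:
{"op": "move_arm", "data": {"moves": "0.45 -0.14 0 0 0 0 0.2;0.93 -0.28 0.2 0 0 0 0.2;0.93 -0.28 0.4 0 0 0 0.2;0.93 -0.28 0.4 0 0 0 0.2;0.93 -0.28 0.4 0 0 0 0.2"}}

```text
time: 5.75
position: [0.4883, 0.1799, 0.2655]
tool_rot: [0.73, 0.684, -0.001, -0.0]
ft_force: [1.1, -0.1, -1.2]
grip_width: 0.0251
grip_force: 20.0
```

```bash
python3 d.py 0.4855,0.183,0.205; python3 - <<'E'
from h import *
c=cam('scene');d=cam('top')
g=np.zeros((390,800,3),np.uint8)
g[:,:400]=cv2.resize(c['image'][90:220,310:443],(400,390),interpolation=3);g[:,400:]=cv2.resize(d['image'][140:270,140:273],(400,390),interpolation=3)
cv2.imwrite('pics/p.png',g[:,:,::-1])
E
```

```text
5.75 [0.4883 0.1799 0.2655] xyaw 86.25 tilt [-0.002 -0.001 -1.   ] w 0.02514217240721199 19.99946971423924 F [ 1.1 -0.1 -1.2] q [ 0.14  0.35  1.65 -0.    1.14  0.2 ]
to [0.4855 0.183  0.205 ] shift/100mm [ 0.03  -0.028  0.605]
```

View pics/p.png

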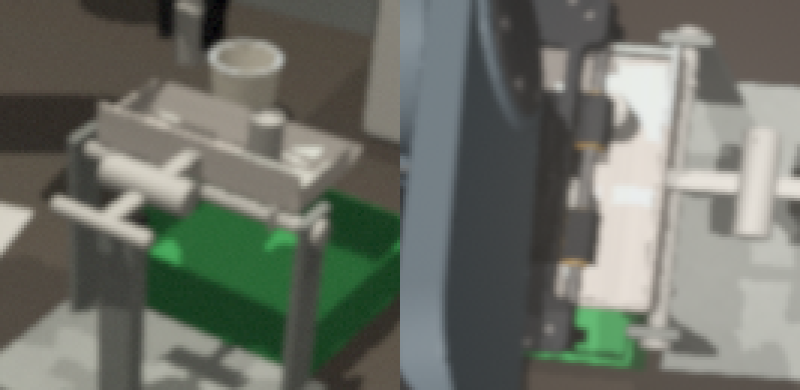

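The held ingot is at crop (190,30) over the empty half, the bucket is upright, and the other ingot stands at (265,135). I'll lower slowly.

Request:
{"op": "move_arm", "data": {"moves": "0.03 -0.03 0.3 0 0 0 0.2;0.03 -0.03 0.5 0 0 0 0.2;0.03 -0.03 0.57 0 0 0 0.2;0.03 -0.03 0.6 0 0 0 0.2;0.03 -0.03 0.6 0 0 0 0.2"}}

```text
time: 6.35
position: [0.4859, 0.1841, 0.2072]
tool_rot: [0.73, 0.684, 0.001, 0.001]
ft_force: [0.8, -1.5, -2.6]
grip_width: 0.0251
grip_force: 20.0
```

```bash
python3 d.py 0.4855,0.183,0.202
```

```text
6.35 [0.4859 0.1841 0.2072] xyaw 86.25 tilt [ 0.002  0.    -1.   ] w 0.025119222063811363 19.99959678389132 F [ 0.8 -1.5 -2.6] q [ 0.15  0.42  1.72 -0.    0.99  0.21]
to [0.4855 0.183  0.202 ] shift/100mm [-0.011 -0.003  0.052]
```

Request:
{"op": "move_arm", "data": {"moves": "0 0 0.03 0 0 0 0.2;0 0 0.03 0 0 0 0.5;0 0 0.03 0 0 0 0.5;0 0 -0.4 0 0 0 0.5;0 0 -0.9 0 0 0 0.5;0 0 -0.9 0 0 0 0.5;0 0 -0.9 0 0 0 0.5;0 0 -0.9 0 0 0 0.5;0 0 -0.9 0 0 0 0.5;0 0 -0.9 0 0 0 0.5;0 0 -0.9 0 0 0 0.5;0 0 -0.9 0 0 0 0.5"}}

```text
time: 7.55
position: [0.4847, 0.1845, 0.296]
tool_rot: [0.73, 0.684, -0.0, -0.0]
ft_force: [0.5, -0.5, -0.1]
grip_width: 0.0438
grip_force: 0.0
```

```bash
python3 d.py; python3 - <<'E'
from h import *
c=cam('scene');d=cam('top')
g=np.zeros((450,800,3),np.uint8)
g[:,:400]=cv2.resize(c['image'][80:230,320:453],(400,450),interpolation=3);g[:,400:]=cv2.resize(d['image'][130:280,130:263],(400,450),interpolation=3)
cv2.imwrite('pics/q.png',g[:,:,::-1])
E
```

```text
7.55 [0.4847 0.1845 0.296 ] xyaw 86.3 tilt [-0.001 -0.    -1.   ] w 0.04379009049671905 0.0 F [ 0.5 -0.5 -0.1] q [ 0.15  0.31  1.62 -0.    1.22  0.21]
```

View pics/q.png

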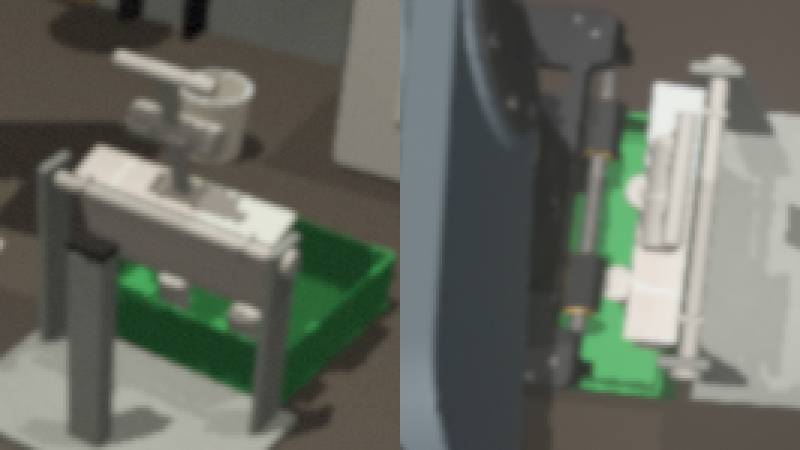

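```bash
python3 - <<'E'
from h import *
c=cam('scene');d=cam('top')
for u,v in ((172,288),(243,318)):
  for z in(.02,.044,.08):print('s',z,atz(c,320+u/3.,80+v/3.,z).round(3))
for u,v in ((635,190),(617,285)):
  for z in(.02,.044,.08):print('t',z,atz(d,130+(u-400)/3.,130+v/3.,z).round(3))
g=cv2.resize(c['image'][150:220,345:425],(800,600),interpolation=3)
# clearer: keep arm still; view detail
cv2.imwrite('pics/r.png',g[:,:,::-1]);print(robot.get_obs()['time'])
E
```

```text
s 0.02 [0.479 0.243 0.02 ]
s 0.044 [0.494 0.212 0.044]
s 0.08 [0.518 0.166 0.08 ]
s 0.02 [0.549 0.236 0.02 ]
s 0.044 [0.563 0.206 0.044]
s 0.08 [0.583 0.159 0.08 ]
t 0.02 [0.564 0.219 0.02 ]
t 0.044 [0.559 0.213 0.044]
t 0.08 [0.551 0.204 0.08 ]
t 0.02 [0.489 0.229 0.02 ]
t 0.044 [0.486 0.223 0.044]
t 0.08 [0.481 0.213 0.08 ]
7.75
```

View pics/r.png

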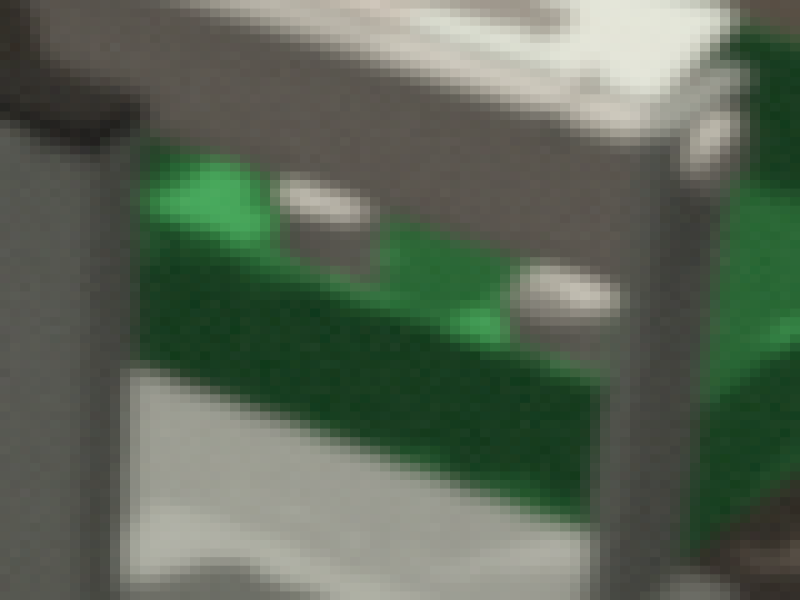

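Both ingots are inside the tray, with tops at crop (325,200) and (570,290). That is about (0.49,0.22) and (0.56,0.21), clear of the lip. The bucket is tipped. Next I'll close the fingers and move to the bar's tray side.

Request:
{"op": "move_arm", "data": {"moves": "0 0.12 0 0 0 0 0;0 0.12 0 0 0 0 0;0 0.12 0 0 0 0 0;0 0.12 0 0 0 0 0;-0.1 0.12 0.1 0 0 0 0;-0.2 0.12 0.19 0 0 0 0;-0.2 0.12 0.19 0 0 0 0;-0.2 0.12 0.19 0 0 0 0"}}

```text
time: 8.55
position: [0.4952, 0.1632, 0.277]
tool_rot: [0.73, 0.683, -0.0, -0.0]
ft_force: [0.4, 0.7, 0.4]
grip_width: 0.0004
grip_force: 0.0
```

```bash
python3 d.py .496,.1455,.276 .494,.1165,.270 .492,.0845,.255 .491,.0665,.24
```

```text
8.55 [0.4952 0.1632 0.277 ] xyaw 86.23 tilt [-0.001  0.    -1.   ] w 0.00042027905109107415 0.0 F [0.4 0.7 0.4] q [0.1  0.34 1.64 0.   1.17 0.17]
to [0.496  0.1455 0.276 ] shift/100mm [-0.176  0.02   0.01 ]
to [0.494  0.1165 0.27  ] shift/100mm [-0.467  0.019  0.07 ]
to [0.492  0.0845 0.255 ] shift/100mm [-0.788  0.02   0.22 ]
to [0.491  0.0665 0.24  ] shift/100mm [-0.968  0.023  0.37 ]
```

Request:
{"op": "move_arm", "data": {"moves": "-0.1 0 0.01 0 0 0 0;-0.18 0 0.02 0 0 0 0;-0.26 0 0.03 0 0 0 0;-0.34 0 0.05 0 0 0 0;-0.42 0 0.07 0 0 0 0;-0.5 0 0.09 0 0 0 0"}}

```text
time: 9.15
position: [0.4922, 0.1132, 0.2684]
tool_rot: [0.73, 0.684, 0.0, 0.0]
ft_force: [-0.4, 0.8, -1.4]
grip_width: 0.0005
grip_force: 0.3
```

Request:
{"op": "move_arm", "data": {"moves": "-0.08 0 0.03 0 0 0 0;-0.16 0 0.06 0 0 0 0;-0.23 0 0.1 0 0 0 0;-0.3 0 0.14 0 0 0 0;-0.36 0 0.18 0 0 0 0;-0.42 0 0.23 0 0 0 0;-0.46 0 0.27 0 0 0 0;-0.5 0 0.31 0 0 0 0;-0.5 0 0.31 0 0 0 0;-0.5 0 0.31 0 0 0 0;-0.5 0 0.31 0 0 0 0"}}

```text
time: 10.25
position: [0.4892, 0.0641, 0.2377]
tool_rot: [0.73, 0.684, 0.0, 0.0]
ft_force: [0.4, 0.2, 0.8]
grip_width: 0.0004
grip_force: 0.0
```

```bash
python3 d.py; python3 - <<'E'
from h import *
c=cam('scene');d=cam('top')
g=np.zeros((450,800,3),np.uint8)
g[:,:400]=cv2.resize(c['image'][80:230,320:453],(400,450),interpolation=3);g[:,400:]=cv2.resize(d['image'][130:280,150:283],(400,450),interpolation=3)
cv2.imwrite('pics/u.png',g[:,:,::-1])
E
```

```text
10.25 [0.4892 0.0641 0.2377] xyaw 86.31 tilt [ 0.  0. -1.] w 0.000416764830306629 0.0 F [0.4 0.2 0.8] q [-0.1   0.35  1.75  0.    1.04 -0.03]
```

View pics/u.png

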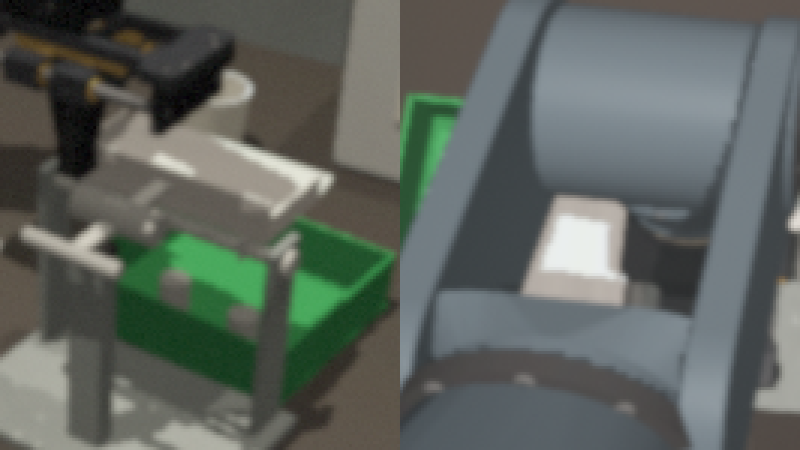

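The bar is back at scene (343,163), the same pixel as at the start, so the bucket is upright. Both ingots stand in the tray at crop (175,290) and (245,320). I'll retreat and check.

Request:
{"op": "move_arm", "data": {"moves": "0 0 -0.4 0 0 0 0;0 0 -0.8 0 0 0 0;0 0 -1 0 0 0 0;0 0 -1 0 0 0 0;0 0 -1 0 0 0 0;0 0 -1 0 0 0 0;0 0 -1 0 0 0 0"}}

```text
time: 11.05
position: [0.4882, 0.0641, 0.336]
tool_rot: [0.73, 0.684, -0.001, -0.001]
ft_force: [0.1, -0.4, 0.2]
grip_width: 0.0006
grip_force: 0.0
```

```bash
python3 d.py; python3 - <<'E'
from h import *
c=cam('scene');cv2.imwrite('pics/v.png',cv2.resize(c['image'][80:230,320:470],(600,600),interpolation=3)[:,:,::-1])
E
```

```text
11.05 [0.4882 0.0641 0.336 ] xyaw 86.3 tilt [-0.003  0.    -1.   ] w 0.0005654779408757343 0.0 F [ 0.1 -0.4  0.2] q [-0.1   0.23  1.61  0.    1.3  -0.03]
```

View pics/v.png

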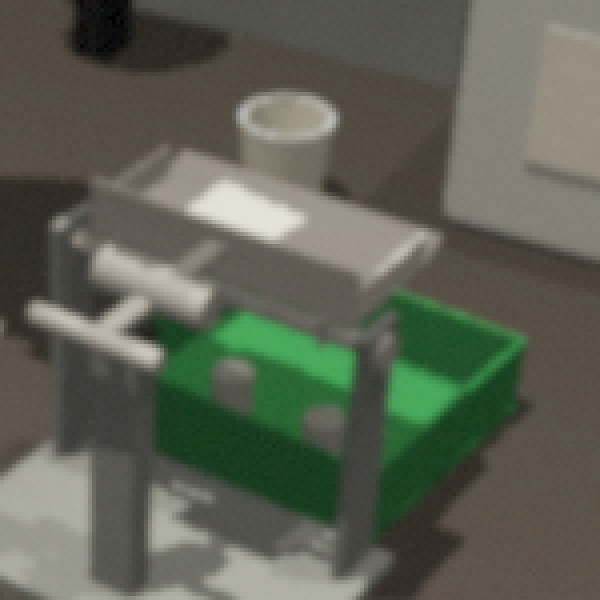

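The bucket is empty and upright, with its bar at crop (95,330). Both ingots are in the tray at (235,385) and (325,430), and the arm is clear. I'm handing in.

```bash
python3 -c "
from rig import robot
print(robot.hand_in())"
```

```text
the job is handed in; nothing more can be done
None
```

I put the loose ingot in the bucket, which tripped and dumped both into the tray, then pushed it back upright and handed in at about 11 s; the last picture showed this, but no verdict was returned.

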